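# Butt two square tubes in the tacking fixture and ratchet the clamp up firm

## Task

Get the two square tube offcuts ready for tacking: lay the loose one in the bed of the fixture, in line with the one already there, let go of it, and then squeeze the green trigger of the one-hand clamp again and again until the sliding jaw has pushed the two tubes tight end to end against the fixed jaw and grips them firmly, its sprung pad pressed half to three quarters in. Feel your way with short squeezes at the end: the pad must never be pressed solid. Close the jaw by the trigger only, leave the trigger released, and leave the other things on the table where they are.

Things in the scene. Friction and masses are not known exactly. Their poses are not given: they have to be found in the camera images.
- clamp: tacking fixture screwed to the table: dark steel base plate (116 x 232 mm, top at z 6 mm) with a bed, a fixed jaw and a one-hand ratchet clamp lying on its side. Origin at table height on the bed's centre line; y runs along bed and bar toward fixed jaw and grey housing (x 36 to 84, y 86 to 148, up to z 43 mm), x points from the bed toward bar, trigger and pistol grip, z up
- bed (a point): room for the loose tube's underside centre, clear of set tube and pad: on the bed's floor (z 6 mm), clamp x 0, y -40 mm; clamp's axes. The bed lies between two low strips, 35 mm apart, tops at z 11 mm, outer edges at x -21.5 and 21.5 mm, from y -68 to 80 mm. Beside it run the toothed bar (x 46 to 66, z 25 to 31 mm) and its guide (x 42 to 72, y -17 to -7, up to z 35 mm)
- fixed_jaw (a point): middle of the fixed jaw's steel face, at clamp x 0, y 85 mm, z 21 mm; the face looks to -y and spans x -17 to 17 and z up to 35 mm
- clamp_jaw: sliding jaw with toothed bar and sprung pad. Its origin is the clamp's origin when fully open; it moves along clamp +y as it closes (4 to 26 mm at the start). In its frame the unpressed pad's face is at y -111 mm (x -16 to 16, z 12 to 36), the jaw arm at y -140 to -126, z 12 to 38 mm. With both tubes tight the pad begins to press when the jaw has moved 46 to 47 mm
- sprung_pad (a point): middle of the gap between jaw arm and pad. The steel pad stands on two springs, 10 mm off the jaw arm, and yields 1 mm per 5 N: 20 N (4 mm in) is the least firm grip, 25 to 38 N is right, over 48 N it is solid: too much. Pawls let the jaw move only to close and catch every 1.6 mm, so when the trigger is let go the jaw slips back 1 to 2.5 mm and the grip drops by 5 to 12 N
- clamp_trigger (a joint): turn of the trigger, rad: 0 released (a spring returns it), 0.26 its end stop. A full squeeze and release moves the jaw on by 4 to 7 mm while the pad is free, about 3 mm (12 N more grip) once it presses. Push needed at the middle of the trigger: 5 to 9 N with the pad free, about 12 N when the pad presses with 18 N, 16 N at 29 N, 20 N at 40 N, 24 N at 48 N
- trigger (a point): middle of the green trigger, a round lever 12 mm thick at height z 28 mm that sticks out of the housing along clamp x, from 84 to 154 mm. Released it is at clamp x 125, y 88 mm, outer surface at y 82 mm; squeezed fully it has moved 24 mm along +y. It turns about an upright pivot at clamp x 34, y 105 mm
- grip_handle (a point): middle of the black pistol grip, a fixed round bar 14 mm thick at height z 28 mm, beside the trigger, at clamp x 125, y 127 mm (outer surface y 134 mm). Grip and trigger measure 52 mm over their outsides when released, 28 mm fully squeezed: straddle both from above with a finger outside each and close along clamp y; open fully between squeezes so that the trigger returns to 0
- tube_loose_center (a point): centre of the loose square tube, 30 x 30 mm, 75 mm long along its y axis, hollow (3 mm walls), 0.17 to 0.27 kg, rusty dark steel, lying on the table to the right; z of this centre is 15 mm when it lies on the table and 21 mm in the bed
- tube_set_center (a point): centre of the other, equal square tube that already lies in the bed with its end at or within about 5 mm of the fixed jaw; y axis along the tube
- magnet: red welding magnet, 70 x 70 x 16 mm, lying at the left; leave it
- tin: dark grey round tin with lid, 74 mm across, 69 mm high, at the left; leave it
- bar: flat steel bar, 25 x 170 x 10 mm, lying at the right behind the loose tube; leave it
- bolt: hexagon bolt, 24 x 81 x 28 mm; leave it
- small_plate: small dark steel plate, 50 x 60 x 5 mm; leave it
There are look-alikes about, which are no part of the job. Leave any pink look-alike of the part that bears tube_loose_center alone. What is shaped like the part that bears tube_set_center but orange is not meant.

How it is judged (in metres and radians):
On the way, in this order (a step that is already met when the one before it is completed fails the run):
1. the loose tube lies in the bed in line with the other one, between it and the open jaw, and is let go of (x of tube_loose_center in the frame of clamp between -0.0045 and 0.0045 m and z of tube_loose_center in the frame of clamp between 0.018 and 0.0235 m and y of tube_loose_center in the frame of clamp between -0.06 and -0.015 m and angle between the y axis of tube_loose and the y axis of clamp, either way round below 0.07 rad and angle between the z axis of tube_loose and the z axis of clamp, either way round below 0.07 rad and contact force between the fingers and tube_loose below 0.1 N and contact force between clamp_jaw and tube_loose below 2 N), for 0.2 s.
2. the sliding jaw grips the tubes with more than 20 N (contact force between clamp_jaw and tube_loose above 20 N), for 0.1 s.
At the end, for the whole second after the job is handed in: both tubes flat in the bed (4.5 mm off its centre line, 0.07 rad), the set one against the fixed jaw and the loose one end to end against it (within about 4 mm, over 15 N between them); the jaw presses the loose tube with 20 to 48 N; trigger back at rest (below 0.04 rad); tubes at rest (x of tube_loose_center in the frame of clamp between -0.0045 and 0.0045 m and z of tube_loose_center in the frame of clamp between 0.018 and 0.0235 m and y of tube_loose_center in the frame of clamp between -0.032 and -0.023 m and angle between the y axis of each of tube_loose, tube_set and the y axis of clamp, either way round below 0.07 rad and angle between the z axis of each of tube_loose, tube_set and the z axis of clamp, either way round below 0.07 rad and x of tube_set_center in the frame of clamp between -0.0045 and 0.0045 m and z of tube_set_center in the frame of clamp between 0.018 and 0.0235 m and y of tube_set_center in the frame of clamp between 0.0455 and 0.0495 m and contact force between clamp_jaw and tube_loose between 20 and 48 N and contact force between tube_loose and tube_set above 15 N and value of joint clamp_trigger below 0.04 rad and linear speed of each of tube_loose, tube_set below 0.01 m/s); the robot touches nothing.
It fails at once if the sliding jaw presses on the loose tube with more than 48 N (its sprung pad squeezed solid) (contact force between clamp_jaw and tube_loose above 48 N).
It fails at once if the fingers push the sliding jaw itself with more than 8 N (contact force between clamp_jaw and the fingers above 8 N).
It fails at once if one of the other things on the table (magnet, tin, flat bar, bolt, small plate) is moved by more than 20 mm (distance of any of magnet, tin, bar, bolt, small_plate from where it was at the start of the episode above 0.02 m).
It also fails if it takes over 69 s, if anything falls off the work surface, if the arm or the gripper's body presses on something with over 40 N, if the wrist force passes 120 N, or if a joint passes its speed limit or range.

## Robot

A 6-joint arm with a two-finger parallel gripper is mounted at the origin on a cart in front of the work surface, level with it; the furniture and walls round the work are solid. World frame = base frame: x ahead of the robot, y to its left, z up, the work surface at z = 0. Lengths are in mm, angles in rad, forces in N, time in s.
With the tool pointing down it reaches from about 275 to 825 mm from the base axis. Payload 4.9 kg.
Tool frame: the origin (TCP) lies at the very end of the fingers, on their centre line; the grasp point (between the pads) lies 19 mm behind it; z points along the fingers, x is the direction in which the jaws open and shut, and the axes are right-handed (so a half turn about z gives the same grasp; the last joint's range is limited). The gripper opens to 85 mm and grips with 20 to 120 N. Pads are 22 mm wide; open, the fingers measure 114 mm over their backs; the gripper's body (76 mm by 85 mm) begins 54 mm behind the grasp point. The pads swing forward as they close: fully open they stand 13 mm farther back than shut.
Start: joints at [-1.295, 0.326, -0.193, 1.052, 0, 1.437], TCP at [219.148, -504.473, 231.281] pointing down, gripper open.
Joint ranges: [-2.65, 2.65], [-0.97, 1.79], [-1.3, 1.35], [-1.93, 2.1], [-1.47, 1.37], [-3.14, 3.14]. Speed limits (rad/s): [2.57, 2.57, 3.14, 3.14, 3.14, 3.14].

## Interface

Orientations are given as [roll, pitch, yaw] about the fixed x, y, z axes, in that order (R = Rz(yaw) Ry(pitch) Rx(roll)).
In Python, from rig import robot gives the robot as it stands.
- The arm moves only by the shell command python3 -m crank 'ROWS'. ROWS is JSON, one flat list of numbers, 5 for each row, row after row: the shift along the tool's x, y, z in cm, then the turn about the tool's z in degrees, then the opening, from -1 (shut) to 1 (fully open). A call has 1 to 20 rows; each row shifts and turns the pose as measured when the row begins, along the tool's axes as they then stand; what a row does not reach is not made up. A row lasts 1/12 s, in which the tool goes at most 41.7 mm and 7.16 degrees, less where a joint would pass 70% of its speed; a pose out of reach is approached as far as the arm can. A call is refused whole if a number of a shift passes 4.17 or a number of a turn 7.16, either way. A call with a gripper value outside its range is refused whole. The fingers move at their own pace and stop on an object; the grip force is fixed at half the most. Time passes only in rows, so rows that do not move let the fingers close. It gives the time, the measured TCP pose, the force and the opening at its end, in the units of the state.
- robot.observe(): the state, without advancing time (a new reading comes with each control period).
- robot.read_camera(name): name is "scene" or "top" or "wrist"; returns a dict with "color" (384x512x3 uint8, red, green, blue), "z_map" (384x512 float32, mm along the optical axis (not along the pixel's ray), 0 where there is no reading), "intrinsics" (3x3 intrinsics, pixels), "k1" (the pictures are not rectified: a ray, as slopes to the right and down, at radius r is drawn at 1 + k1 r^2 times it, then the intrinsics apply), "R" (3x3) and "t" (3): a world point X has camera coordinates R X + t. Camera axes: x right, y down, z forward; pixel columns grow to the right and rows downward; lengths in mm; the calibration is good to about 2 mm. A picture is of the moment at which its call begins.
- robot.sign_off(): hands the job in, once; it reports no verdict.
The state is a dict: "time": time; "joint_pos": joint angles; "qvel": joint speeds; "joint_torque": joint torques, N m; "eef_pos": TCP position; "tcp_rot": TCP orientation; "contact_force": force on the tool from outside, world axes, zero at the start; "ft_torque": the same for the moment, N m; "grip_width": finger opening in mm.
Only numpy, scipy, OpenCV 4.12 (cv2) and the standard library are available. Lean on these libraries where they do the work, as an engineer would, in place of code of your own. Each camera call takes 0.05 s, during which the arm holds its last target. There are 200 camera calls.

## Working session

There is one attempt and no reset: what is moved stays moved. The work goes in short steps, Python scripts to look and compute and a shell command to move; the robot and the scene stay as the last step left them, time stands still between calls to the robot, and variables do not carry over. Pictures are saved under pics/ and viewed, about 8 in all and at most 12, crops included, and the job is handed in when it is done.

```bash
ls; mkdir -p pics; cat > h.py <<'E'
import numpy as np, cv2
from rig import robot
def snap(n,fn=None):
    c=robot.read_camera(n)
    np.savez('/tmp/%s.npz'%n,**{k:np.asarray(v) for k,v in c.items()})
    if fn: cv2.imwrite('pics/'+fn,c['color'][...,::-1])
    return c
def load(n): return dict(np.load('/tmp/%s.npz'%n))
def rays(c,uv):
    K=c['intrinsics']; d=np.array([float(c['k1']),0,0,0])
    # k1 r^2 model == opencv radial
    return cv2.undistortPoints(np.array(uv,float).reshape(-1,1,2),K,d).reshape(-1,2)
def atz(c,uv,z):
    r=rays(c,uv); R=c['R'];t=c['t']; o=-R.T@t
    D=np.c_[r,np.ones(len(r))]@R
    return o+D*((z-o[2])/D[:,2])[:,None]
def dep(c,uv):
    r=rays(c,uv); Z=np.array([c['z_map'][int(round(v)),int(round(u))] for u,v in uv])
    return (np.c_[r,np.ones(len(r))]*Z[:,None]-c['t'])@c['R']
def proj(c,X):
    return cv2.projectPoints(np.array(X,float).reshape(-1,1,3),cv2.Rodrigues(c['R'])[0],c['t'],c['intrinsics'],np.array([float(c['k1']),0,0,0]))[0].reshape(-1,2)
E
python3 - <<'E'
from h import *
print(robot.observe())
for n in('top','scene'):
    c=snap(n,n+'1.png'); print(n,c['intrinsics'].tolist(),c['k1'],(-c['R'].T@c['t']).round())
a=cv2.imread('pics/top1.png');
cv2.imwrite('pics/top1b.png',cv2.resize(a,(800,600),interpolation=cv2.INTER_CUBIC))
E
```

```text
pics
{'time': 0.0, 'joint_pos': array([-1.29519498e+00,  3.26927974e-01, -1.93607726e-01,  1.05202092e+00,
        2.74289661e-05,  1.43656990e+00]), 'qvel': array([ 0.00199642, -0.00063665, -0.00087271,  0.00126591, -0.00022465,
       -0.00053747]), 'joint_torque': array([-1.31666602e-03, -4.43397760e+01,  2.62439364e+01,  1.53590605e-02,
       -1.22808729e-04, -2.77495872e-06]), 'eef_pos': array([ 218.98801242, -503.86820714,  230.50146734]), 'tcp_rot': array([-3.14132990e+00,  1.74078496e-03, -1.16096836e+00]), 'contact_force': array([-1.27795099, -0.06568862,  0.07974611]), 'ft_torque': array([-0.01829111, -0.00343444, -0.03697598]), 'grip_width': 85.35085308191617}
top [[408.1372243724608, 0.0, 254.7215671939299], [0.0, 408.1372243724608, 194.47348345844614], [0.0, 0.0, 1.0]] -0.07744369654604724 [ 262.  -14. 1293.]
scene [[401.22347343442334, 0.0, 255.5988846130927], [0.0, 401.22347343442334, 196.64116959765997], [0.0, 0.0, 1.0]] -0.004356659343944884 [215. 710. 927.]
```

View pics/top1b.png

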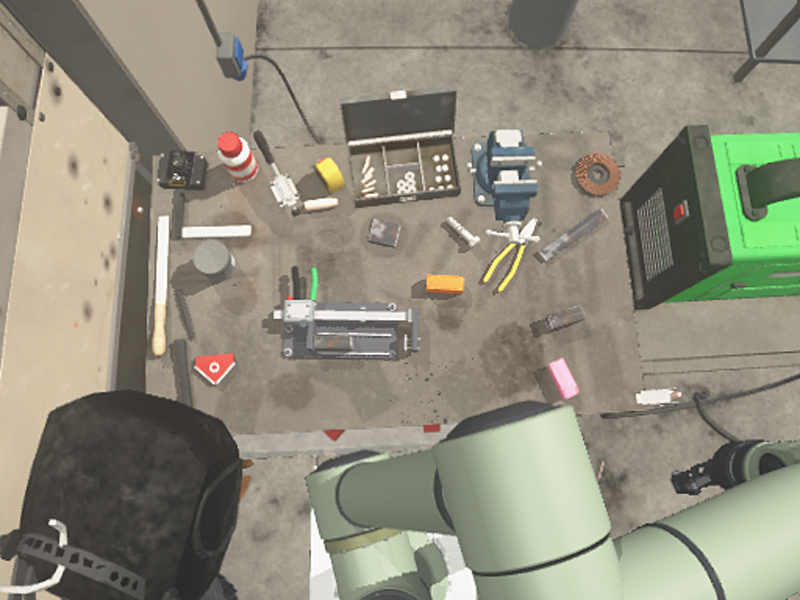

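View pics/scene1.png

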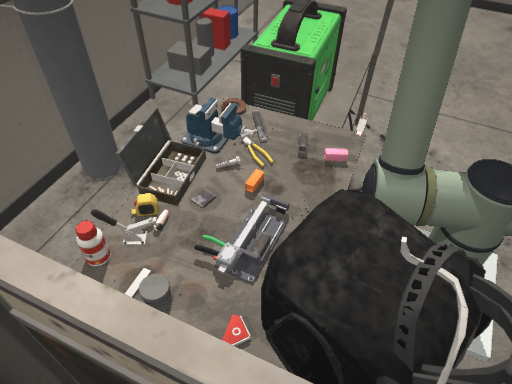

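Top view (800x600 enlargement): the fixture is centred near (350,330), with its housing and green trigger at upper left (300,290). The set tube is at about (335,340). The dark loose tube is at (557,320), with pink and orange look-alikes at (563,378) and (445,284). I'll enlarge this.

```bash
python3 - <<'E'
from h import *
a=cv2.imread('pics/top1.png')
A=cv2.resize(a[165:240,170:280],(800,545),interpolation=cv2.INTER_CUBIC)
cv2.imwrite('pics/c1.png',A)
c=load('top')
b=np.array([[557,320]])/1.5625
print(dep(c,b),atz(c,b,30))
# loose tube height mask
B=[]
for v in range(190,220):
  for u in range(335,380):
    B.append((u,v))
X=dep(c,B); m=(X[:,2]>20)&(X[:,2]<45)
P=np.array(B)[m]; print(m.sum()); r=cv2.minAreaRect(X[m][:,:2].astype(np.float32)); print(r, cv2.minAreaRect(P.astype(np.float32)))
print(X[m].mean(0))
# whole clamp plate
B=[(u,v) for v in range(165,240) for u in range(170,280)]
X=dep(c,B); m=(X[:,2]>2);print(np.percentile(X[:,2],[5,50]))
E
```

```text
[[ 498.99500788 -333.40210975   34.81765661]] [[ 499.90333523 -334.62419788   30.        ]]
220
((507.20819091796875, -352.7824401855469), (30.060434341430664, 72.75224304199219), 17.441530227661133) ((362.03778076171875, 202.61962890625), (9.736579895019531, 22.584850311279297), 72.47443389892578)
[ 506.90023112 -352.43705099   29.97466807]
[-3.65283261  2.18594468]
```

View pics/c1.png

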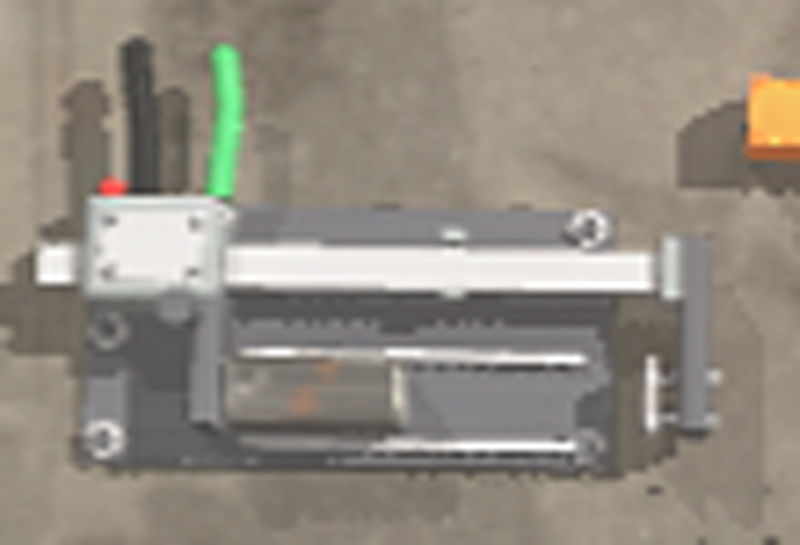

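The crop shows the fixed jaw face at u≈222, the pad face at u≈648 and the set tube touching the fixed jaw. The strips run from (240,352) to (585,360). The tube lies at (507,-353), yawed about 17°. Next I'll fit the clamp pose and plan the approach.

```bash
cat >> h.py <<'E'
def plan(p,yawdeg,n,g,frac=1.0):
    """print tool-frame rows (cm,deg) from present pose to p (mm), yaw"""
    s=robot.observe(); q=s['eef_pos']; y=np.degrees(s['tcp_rot'][2]); dy=(yawdeg-y+180)%360-180
    d=(np.array(p)-q)
    print('delta',d.round(1),'dyaw',round(dy,1)); out=[]
    for k in range(n):
        a=np.radians(y+dy*k/n); e=d/n/10
        out+=[round(e[0]*np.cos(a)+e[1]*np.sin(a),2),round(e[0]*np.sin(a)-e[1]*np.cos(a),2),round(-e[2],2),round(-dy/n,1),g]
    print(out)
def fit(obj,wld):
    """2D rigid fit obj xy->world xy"""
    o=np.array(obj,float)[:,:2]; w=np.array(wld)[:,:2]; oc,wc=o.mean(0),w.mean(0)
    H=((o-oc)[:,0]+1j*(o-oc)[:,1]).conj()@((w-wc)[:,0]+1j*(w-wc)[:,1]); th=np.angle(H)
    R=np.array([[np.cos(th),-np.sin(th)],[np.sin(th),np.cos(th)]]); t=wc-R@oc
    return th,t,(o@R.T+t-w)
E
python3 - <<'E'
from h import *
c=load('top')
# crop px -> obj xyz
pts=[((240,352),(19.5,80,11)),((587,360),(19.5,-68,11)),((240,437),(-19.5,80,11)),((575,446),(-19.5,-68,11)),
((89,199),(84,148,43)),((222,199),(84,86,43)),((88,298),(36,148,43)),((222,298),(36,86,43)),((222,40),None)]
pts=[p for p in pts if p[1]]
W=[atz(c,[((u/7.273-.43)+170,(v/7.273-.43)+165)],o[2])[0] for (u,v),o in pts]
th,t,r=fit([o for _,o in pts],W); print(np.degrees(th),t); print(r.round(1))
plan((507-0,-353,170),17.4,12,1)
E
```

```text
-1.1016377939277207 [457.3989037   71.92187887]
[[-0.6 -2. ]
 [ 0.6  2.1]
 [-2.1 -0.4]
 [-0.5 -2.4]
 [ 3.3  1.8]
 [ 2.4 -2.4]
 [-1.1  3.8]
 [-2.1 -0.4]]
delta [288.  150.9 -60.6] dyaw 83.9
[np.float64(-0.2), np.float64(-2.7), np.float64(0.5), np.float64(-7.0), 1, np.float64(0.13), np.float64(-2.71), np.float64(0.5), np.float64(-7.0), 1, np.float64(0.46), np.float64(-2.67), np.float64(0.5), np.float64(-7.0), 1, np.float64(0.78), np.float64(-2.59), np.float64(0.5), np.float64(-7.0), 1, np.float64(1.09), np.float64(-2.48), np.float64(0.5), np.float64(-7.0), 1, np.float64(1.39), np.float64(-2.33), np.float64(0.5), np.float64(-7.0), 1, np.float64(1.66), np.float64(-2.14), np.float64(0.5), np.float64(-7.0), 1, np.float64(1.91), np.float64(-1.92), np.float64(0.5), np.float64(-7.0), 1, np.float64(2.13), np.float64(-1.68), np.float64(0.5), np.float64(-7.0), 1, np.float64(2.32), np.float64(-1.41), np.float64(0.5), np.float64(-7.0), 1, np.float64(2.47), np.float64(-1.11), np.float64(0.5), np.float64(-7.0), 1, np.float64(2.59), np.float64(-0.8), np.float64(0.5), np.float64(-7.0), 1]
```

```bash
python3 -m crank '[-0.2,-2.7,0.5,-7,1, 0.1,-2.7,0.5,-7,1, 0.5,-2.7,0.5,-7,1, 0.8,-2.6,0.5,-7,1, 1.1,-2.5,0.5,-7,1, 1.4,-2.3,0.5,-7,1, 1.7,-2.1,0.5,-7,1, 1.9,-1.9,0.5,-7,1, 2.1,-1.7,0.5,-7,1, 2.3,-1.4,0.5,-7,1, 2.5,-1.1,0.5,-7,1, 2.6,-0.8,0.5,-7,1]'
python3 - <<'E'
from h import *
c=snap('wrist'); a=c['color'][...,::-1]
cv2.imwrite('pics/w1.png',a)
print((-c['R'].T@c['t']).round(),c['R'].round(2).tolist())
plan((507,-353,170),17.4,2,1)
E
```

```text
time: 1.1
eef_pos: [510.4, -342.9, 163.2]
tcp_rot: [-3.134, 0.005, 0.337]
contact_force: [0.1, -0.7, -0.4]
grip_width: 85.4
[ 484. -265.  306.] [[0.94, 0.33, -0.01], [0.31, -0.89, 0.32], [0.1, -0.3, -0.95]]
delta [ -7.2 -13.3   8.1] dyaw -2.4
[np.float64(-0.56), np.float64(0.5), np.float64(-0.4), np.float64(1.2), 1, np.float64(-0.55), np.float64(0.52), np.float64(-0.4), np.float64(1.2), 1]
```

View pics/w1.png

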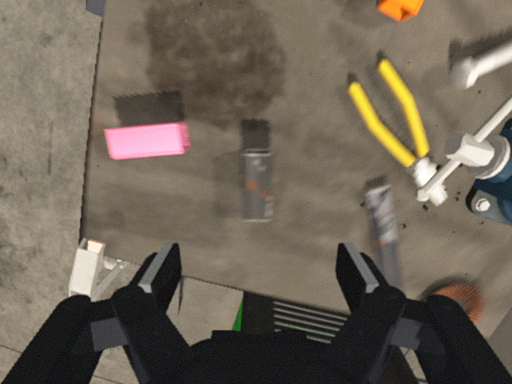

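Wrist view: the loose tube is at about (257,185) with its long axis running up the image. The pink look-alike is clear of it at (147,140), and the flat bar is at (385,225). I'll measure the tube pose by depth.

```bash
python3 - <<'E'
from h import *
c=load('wrist')
B=[(u,v) for v in range(120,235) for u in range(230,285)]
X=dep(c,B); m=(X[:,2]>24)&(X[:,2]<36)
r=cv2.minAreaRect(X[m][:,:2].astype(np.float32)); print(m.sum(),r,X[m].mean(0))
P=np.array(B)[m]; print(P.min(0),P.max(0))
print(atz(c,[(244,151),(270,151),(244,219),(272,219)],30).round(1))
E
```

```text
1912 ((508.8803405761719, -354.5899963378906), (30.04408073425293, 75.81098175048828), 17.485475540161133) [ 508.20241512 -352.60928619   29.4467407 ]
[240 154] [269 222]
[[ 485.9 -318.7   30. ]
 [ 510.7 -310.    30. ]
 [ 509.6 -390.    30. ]
 [ 538.5 -379.8   30. ]]
```

```bash
python3 -m crank '[-0.4,0.5,2.0,1.0,1, -0.4,0.5,3.0,1.0,1, 0,0,3,0,1, 0,0,2,0,1, 0,0,0,0,1, 0,0,0,0,1]'
python3 - <<'E'
from h import *
plan((508,-354,8),17.5,4,1)
E
```

```text
time: 1.65
eef_pos: [512.3, -347.8, 56.7]
tcp_rot: [-3.131, 0.002, 0.315]
contact_force: [-0.7, -0.2, -0.1]
grip_width: 85.2
delta [ -4.3  -6.2 -48.7] dyaw -0.5
[np.float64(-0.15), np.float64(0.11), np.float64(1.22), np.float64(0.1), 1, np.float64(-0.15), np.float64(0.11), np.float64(1.22), np.float64(0.1), 1, np.float64(-0.15), np.float64(0.11), np.float64(1.22), np.float64(0.1), 1, np.float64(-0.15), np.float64(0.11), np.float64(1.22), np.float64(0.1), 1]
```

```bash
python3 -m crank '[-0.3,0.2,1.2,0.3,1, -0.2,0.2,1.2,0.2,1, -0.1,0.1,1.2,0,1, 0,0,0.6,0,1, 0,0,0,0,1]'
python3 - <<'E'
from h import *
plan((508,-354,8),17.5,1,1)
E
```

```text
time: 2.07
eef_pos: [509.0, -357.0, 14.7]
tcp_rot: [-3.136, -0.001, 0.303]
contact_force: [-0.8, 0.5, -0.3]
grip_width: 85.4
delta [-1.   3.  -6.7] dyaw 0.1
[np.float64(-0.01), np.float64(-0.32), np.float64(0.67), np.float64(-0.1), 1]
```

```bash
python3 -m crank '[0,-0.3,0.6,0,1, 0,0,0,0,1, 0,0,0,0,-1, 0,0,0,0,-1, 0,0,0,0,-1, 0,0,0,0,-1, 0,0,0,0,-1, 0,0,0,0,-1, 0,0,0,0,-1, 0,0,0,0,-1]'
```

```text
time: 2.9
eef_pos: [509.1, -354.5, 10.1]
tcp_rot: [-3.138, -0.002, 0.304]
contact_force: [0.9, 0.3, -2.6]
grip_width: 28.8
```

```bash
python3 -m crank '[0,0,-1,0,-1, 0,0,-3,0,-1, 0,0,-4,0,-1, 0,0,-4,0,-1, 0,0,-3,0,-1, 0,0,0,0,-1]'
python3 - <<'E'
from h import *
plan((456.6,31.9,160),-1.1,12,-1)
E
```

```text
time: 3.4
eef_pos: [505.6, -352.1, 164.1]
tcp_rot: [-3.128, 0.004, 0.304]
contact_force: [1.0, -0.6, -1.2]
grip_width: 28.6
delta [-49.  384.   -4.1] dyaw -18.5
[np.float64(0.57), np.float64(-3.18), np.float64(0.03), np.float64(1.5), -1, np.float64(0.48), np.float64(-3.19), np.float64(0.03), np.float64(1.5), -1, np.float64(0.4), np.float64(-3.2), np.float64(0.03), np.float64(1.5), -1, np.float64(0.31), np.float64(-3.21), np.float64(0.03), np.float64(1.5), -1, np.float64(0.22), np.float64(-3.22), np.float64(0.03), np.float64(1.5), -1, np.float64(0.14), np.float64(-3.22), np.float64(0.03), np.float64(1.5), -1, np.float64(0.05), np.float64(-3.23), np.float64(0.03), np.float64(1.5), -1, np.float64(-0.04), np.float64(-3.23), np.float64(0.03), np.float64(1.5), -1, np.float64(-0.12), np.float64(-3.22), np.float64(0.03), np.float64(1.5), -1, np.float64(-0.21), np.float64(-3.22), np.float64(0.03), np.float64(1.5), -1, np.float64(-0.3), np.float64(-3.21), np.float64(0.03), np.float64(1.5), -1, np.float64(-0.38), np.float64(-3.2), np.float64(0.03), np.float64(1.5), -1]
```

```bash
python3 -m crank '[0.6,-3.2,0,1.5,-1, 0.5,-3.2,0,1.5,-1, 0.4,-3.2,0,1.5,-1, 0.3,-3.2,0,1.5,-1, 0.2,-3.2,0,1.5,-1, 0.1,-3.2,0,1.5,-1, 0.1,-3.2,0,1.5,-1, 0,-3.2,0,1.5,-1, -0.1,-3.2,0,1.5,-1, -0.2,-3.2,0,1.5,-1, -0.3,-3.2,0,1.5,-1, -0.4,-2.8,0,1.5,-1, 0,0,0,0,-1, 0,0,0,0,-1]'
python3 - <<'E'
from h import *
c=snap('wrist'); a=c['color'][...,::-1]
cv2.imwrite('pics/w2.png',cv2.resize(a,(800,600),interpolation=cv2.INTER_CUBIC))
print((-c['R'].T@c['t']).round())
plan((456.6,31.9,160),-1.1,1,-1)
E
```

```text
time: 4.57
eef_pos: [453.0, 41.3, 167.2]
tcp_rot: [-3.134, 0.006, -0.031]
contact_force: [0.3, -0.7, -1.6]
grip_width: 28.7
[457. 124. 310.]
delta [ 3.8 -9.3 -7.1] dyaw 0.7
[np.float64(0.41), np.float64(0.91), np.float64(0.71), np.float64(-0.7), -1]
```

View pics/w2.png

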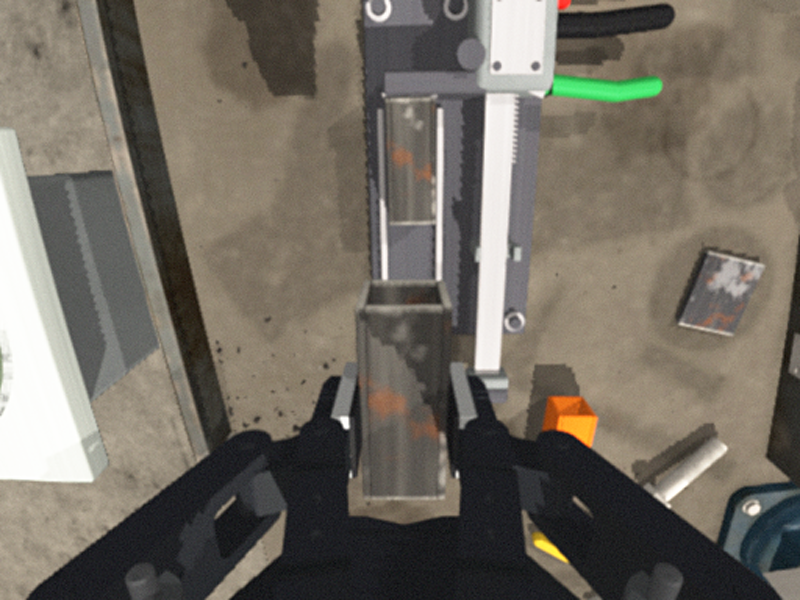

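Wrist view (800x600): the held tube spans u 357–451, v 283–497. The set tube is at u 388–436, v 97–222, against the fixed jaw, between strips at u≈382 and u≈440. I need one sharper crop for lateral alignment.

```bash
python3 - <<'E'
from h import *
a=load('wrist')['color'][...,::-1]
cv2.imwrite('pics/w2c.png',cv2.resize(a[40:200,210:350],(525,600),interpolation=cv2.INTER_CUBIC))
E
```

```text
(no output)
```

View pics/w2c.png

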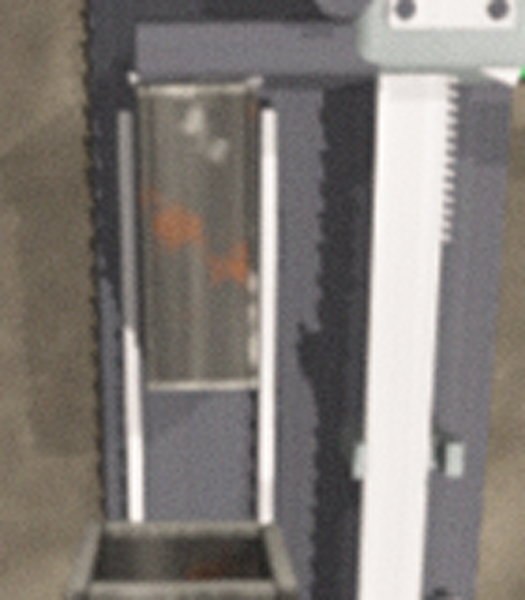

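```bash
python3 - <<'E'
from h import *
c=load('wrist')
f=lambda u,v:(210+u/3.75-.37,40+v/3.75-.37)
g=lambda u,v:(u/1.5625-.18,v/1.5625-.18)
S=lambda P,z,h:atz(c,[h(*p) for p in P],z).round(1)
L=S([(125,115),(136,515)],11,f);R=S([(268.5,115),(265.5,515)],11,f); print('strips',L[:,:2],R[:,:2])
print('set',S([(137,85),(259,85),(147,385),(257,385)],36,f)[:,:2])
G=S([(354,460),(464,460)],35,f);print('guide',G[:,:2])
d=(L[0]-L[1]+R[0]-R[1])[:2]; th=np.arctan2(-d[0],d[1]); print('yaw',np.degrees(th),'mid x',(L+R)[:,0]/2,(L+R)[:,1]/2)
print('held',S([(357,310),(451,310),(364,497),(446,497)],187,g)[:,:2])
B=[(u,v) for v in range(180,325) for u in range(220,300)]
X=dep(c,B); m=(X[:,2]>180)&(X[:,2]<194)&(X[:,0]>432)&(X[:,0]<474); print(m.sum(),cv2.minAreaRect(X[m][:,:2].astype(np.float32)),np.median(X[m],0))
B=[(u,v) for v in range(60,146) for u in range(244,282)]
X=dep(c,B); m=(X[:,2]>31)&(X[:,2]<41); print('setdepth',m.sum(),cv2.minAreaRect(X[m][:,:2].astype(np.float32)),np.median(X[m],0))
E
```

```text
strips [[439.8 151. ]
 [437.8  38.8]] [[478.4 149.8]
 [476.7  37.7]]
set [[444.4 155.6]
 [474.3 154.6]
 [443.9  81.6]
 [473.   80.8]]
guide [[499.3  59.5]
 [529.4  58.7]]
yaw -0.9450519782533707 mid x [459.1  457.25] [150.4   38.25]
held [[440.   78.5]
 [468.6  77.7]
 [437.5   6.1]
 [467.3   5.4]]
7528 ((453.24700927734375, 41.292240142822266), (76.33251953125, 40.8016357421875), 88.23140716552734) [453.25399707  49.08643894 186.75216754]
setdepth 2564 ((458.6470947265625, 118.77589416503906), (77.13226318359375, 33.1786003112793), 88.275390625) [459.2151499  119.71888719  35.31455694]
```

```bash
python3 -m crank '[0.4,1.0,2,-0.7,-1, 0,0,3,0,-1, 0,0,3,0,-1, 0,0,2.5,0,-1, 0,0,1,0,-1, 0,0,0,0,-1, 0,0,0,0,-1]'
python3 - <<'E'
from h import *
plan((457,31.2,40),-1.05,1,-1)
E
```

```text
time: 5.2
eef_pos: [460.0, 23.9, 48.9]
tcp_rot: [-3.136, 0.0, -0.028]
contact_force: [-0.0, 0.7, -2.6]
grip_width: 28.8
delta [-3.   7.3 -8.9] dyaw 0.5
[np.float64(-0.32), np.float64(-0.72), np.float64(0.89), np.float64(-0.5), -1]
```

```bash
python3 -m crank '[-0.3,-0.7,0.5,-0.5,-1, 0,0,0,0,-1, 0,0,0,0,-1]'
python3 - <<'E'
from h import *
plan((457,31.2,30),-1.05,1,-1)
E
```

```text
time: 5.45
eef_pos: [458.8, 29.8, 45.3]
tcp_rot: [-3.136, -0.003, -0.021]
contact_force: [-0.2, -0.7, -2.2]
grip_width: 28.4
delta [ -1.8   1.4 -15.3] dyaw 0.1
[np.float64(-0.19), np.float64(-0.14), np.float64(1.53), np.float64(-0.1), -1]
```

```bash
python3 -m crank '[-0.2,-0.1,0.8,0,-1, 0,0,0.8,0,-1, 0,0,0,0,-1, 0,0,0,0,-1]'
python3 - <<'E'
from h import *
c=snap('wrist'); a=c['color'][...,::-1]
cv2.imwrite('pics/w3c.png',cv2.resize(a[40:340,190:350],(320*5//4*1,750),interpolation=cv2.INTER_CUBIC)[:600])
plan((457,31.2,24),-1.05,1,-1)
E
```

```text
time: 5.78
eef_pos: [458.8, 31.2, 29.9]
tcp_rot: [-3.137, -0.008, -0.02]
contact_force: [-0.2, 0.6, -2.3]
grip_width: 28.6
delta [-1.6 -0.  -5.9] dyaw 0.1
[np.float64(-0.16), np.float64(0.01), np.float64(0.59), np.float64(-0.1), -1]
```

View pics/w3c.png

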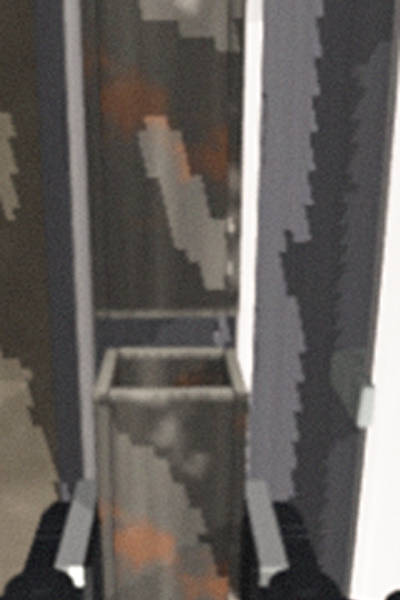

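The held tube (u 96–246) sits slightly to the right of the bed and set tube (u 93–238), which matches the 1.6 mm offset. I'll correct it and lower the tube.

```bash
python3 -m crank '[-0.25,0,0.3,0,-1, 0,0,0.2,0,-1, 0,0,0,0,-1]'; python3 -m crank '[0,0,0,0,-1]'
```

```text
time: 6.08
eef_pos: [456.3, 31.3, 24.6]
tcp_rot: [-3.137, -0.008, -0.02]
contact_force: [-0.2, 0.4, -3.5]
grip_width: 28.8
time: 6.17
eef_pos: [456.0, 31.3, 24.5]
tcp_rot: [-3.137, -0.008, -0.02]
contact_force: [0.3, -0.3, -2.0]
grip_width: 28.8
```

```bash
python3 -m crank '[0.1,0,0.3,0,-1, 0,0,0.2,0,-1, 0,0,0.2,0,-1, 0,0,0,0,-1]'
```

```text
time: 6.5
eef_pos: [457.7, 31.3, 17.0]
tcp_rot: [-3.137, -0.008, -0.02]
contact_force: [0.0, -0.6, -2.0]
grip_width: 28.7
```

```bash
python3 -m crank '[0,0,0.1,0,-1, 0,0,0,0,-1, 0,0,0,0,-0.1, 0,0,0,0,0, 0,0,0,0,0.05, 0,0,0,0,0.05, 0,0,0,0,0.05]'
```

```text
time: 7.08
eef_pos: [459.2, 31.1, 16.8]
tcp_rot: [-3.137, -0.011, -0.02]
contact_force: [-0.4, 0.5, 0.2]
grip_width: 45.2
```

Released. Next I'll wait a moment, lift, and look.

```bash
python3 -m crank '[0,0,0,0,0.05, 0,0,-1,0,0.05, 0,0,-3,0,0.05, 0,0,-3,0,0.05, 0,0,-4,0,0.05, 0,0,-3,0,0.05, 0,0,0,0,1, 0,0,0,0,1]'
python3 - <<'E'
from h import *
c=snap('wrist'); a=c['color'][...,::-1]
cv2.imwrite('pics/w4.png',cv2.resize(a,(800,600),interpolation=cv2.INTER_CUBIC))
E
```

```text
time: 7.75
eef_pos: [455.7, 30.6, 162.2]
tcp_rot: [-3.137, -0.007, -0.02]
contact_force: [-0.3, -0.0, -1.1]
grip_width: 67.4
```

View pics/w4.png

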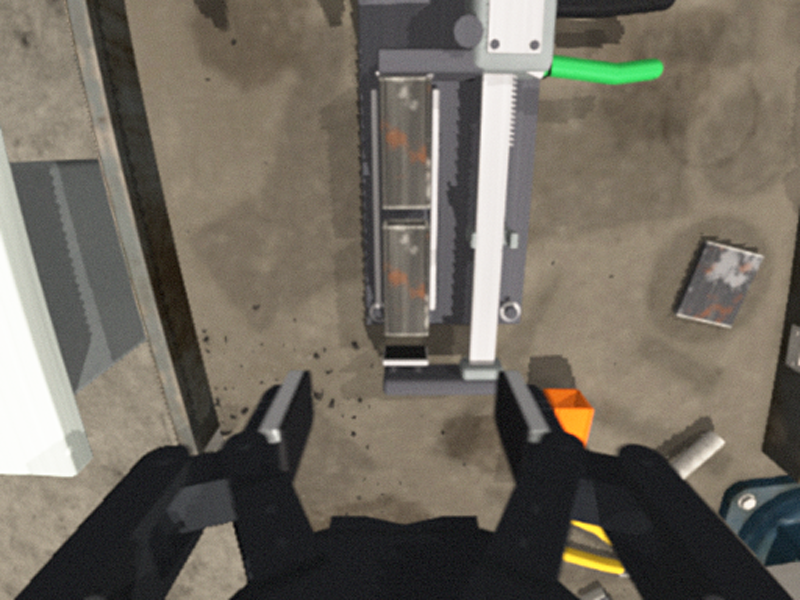

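The loose tube lies flat in the bed at u 385–430, v 223–337, in line with the set tube, and the pad's top edge is at v≈360. I'll measure these, plus the trigger tip at (660,68), and plan the straddle.

```bash
python3 - <<'E'
from h import *
c=load('wrist')
g=lambda u,v:(u/1.5625-.18,v/1.5625-.18)
th=np.radians(-1.0);O=np.array([457.7,71.5]);R=np.array([[np.cos(th),-np.sin(th)],[np.sin(th),np.cos(th)]])
def cl(P,z): return ((atz(c,[g(*p) for p in P],z)[:,:2]-O)@R).round(1).tolist()
print('loose',cl([(385,224),(430,224),(386,337),(429,337)],36))
print('set',cl([(381,77),(433,77),(384,208),(430,208)],36))
print('padface',cl([(384,360),(428,360)],36))
print('trig tip, near',cl([(662,69),(560,65)],28))
print('guide',cl([(471,240),(518,240)],35),'fixedjaw', cl([(382,73),(470,73)],35))
t=R@np.array([125,119.5])+O; print(t)
plan((t[0],t[1],160),89,13,1)
E
```

```text
loose [[-12.1, -1.3], [16.0, -1.4], [-12.7, -78.2], [16.6, -78.4]]
set [[-13.2, 83.1], [16.5, 83.1], [-12.6, 8.6], [15.8, 8.5]]
padface [[-14.4, -95.6], [16.2, -95.8]]
trig tip, near [[154.9, 91.6], [92.0, 91.8]]
guide [[42.3, -11.8], [72.4, -11.8]] fixedjaw [[-12.6, 85.4], [37.7, 85.4]]
[584.76652446 188.80024877]
delta [128.6 158.2  -2.1] dyaw 90.1
[np.float64(0.97), np.float64(-1.24), np.float64(0.02), np.float64(-6.9), 1, np.float64(1.11), np.float64(-1.11), np.float64(0.02), np.float64(-6.9), 1, np.float64(1.23), np.float64(-0.97), np.float64(0.02), np.float64(-6.9), 1, np.float64(1.34), np.float64(-0.81), np.float64(0.02), np.float64(-6.9), 1, np.float64(1.43), np.float64(-0.65), np.float64(0.02), np.float64(-6.9), 1, np.float64(1.5), np.float64(-0.47), np.float64(0.02), np.float64(-6.9), 1, np.float64(1.54), np.float64(-0.28), np.float64(0.02), np.float64(-6.9), 1, np.float64(1.57), np.float64(-0.1), np.float64(0.02), np.float64(-6.9), 1, np.float64(1.57), np.float64(0.09), np.float64(0.02), np.float64(-6.9), 1, np.float64(1.54), np.float64(0.28), np.float64(0.02), np.float64(-6.9), 1, np.float64(1.5), np.float64(0.47), np.float64(0.02), np.float64(-6.9), 1, np.float64(1.43), np.float64(0.64), np.float64(0.02), np.float64(-6.9), 1, np.float64(1.34), np.float64(0.81), np.float64(0.02), np.float64(-6.9), 1]
```

```bash
python3 -m crank '[1.0,-1.2,0,-7,1, 1.1,-1.1,0,-7,1, 1.2,-1.0,0,-7,1, 1.3,-0.8,0,-7,1, 1.4,-0.6,0,-7,1, 1.5,-0.5,0,-7,1, 1.5,-0.3,0,-7,1, 1.6,-0.1,0,-7,1, 1.6,0.1,0,-7,1, 1.5,0.3,0,-7,1, 1.5,0.5,0,-7,1, 1.4,0.6,0,-7,1, 1.3,0.8,0,-6,1, 0,0,0,0,1]'
python3 - <<'E'
from h import *
plan((584.8,188.8,60),89,3,1)
E
```

```text
time: 8.97
eef_pos: [571.0, 196.1, 136.8]
tcp_rot: [-3.113, -0.001, 1.595]
contact_force: [0.6, -0.7, 0.5]
grip_width: 85.2
delta [ 13.8  -7.3 -76.8] dyaw -2.4
[np.float64(-0.26), np.float64(0.45), np.float64(2.56), np.float64(0.8), 1, np.float64(-0.25), np.float64(0.46), np.float64(2.56), np.float64(0.8), 1, np.float64(-0.24), np.float64(0.46), np.float64(2.56), np.float64(0.8), 1]
```

```bash
python3 -m crank '[-0.3,0.5,2,0.8,1, -0.2,0.5,2.5,0.8,1, -0.2,0.4,1,0.8,1, 0,0,0,0,1, 0,0,0,0,1]'
python3 - <<'E'
from h import *
c=snap('wrist'); a=c['color'][...,::-1]
cv2.imwrite('pics/w5.png',cv2.resize(a,(800,600),interpolation=cv2.INTER_CUBIC))
plan((584.8,188.8,10),89,3,1)
E
```

```text
time: 9.38
eef_pos: [579.2, 187.8, 73.1]
tcp_rot: [-3.103, 0.003, 1.545]
contact_force: [-0.3, 0.1, 0.3]
grip_width: 85.1
delta [  5.7   1.1 -63.2] dyaw 0.5
[np.float64(0.04), np.float64(0.19), np.float64(2.11), np.float64(-0.2), 1, np.float64(0.04), np.float64(0.19), np.float64(2.11), np.float64(-0.2), 1, np.float64(0.04), np.float64(0.19), np.float64(2.11), np.float64(-0.2), 1]
```

View pics/w5.png

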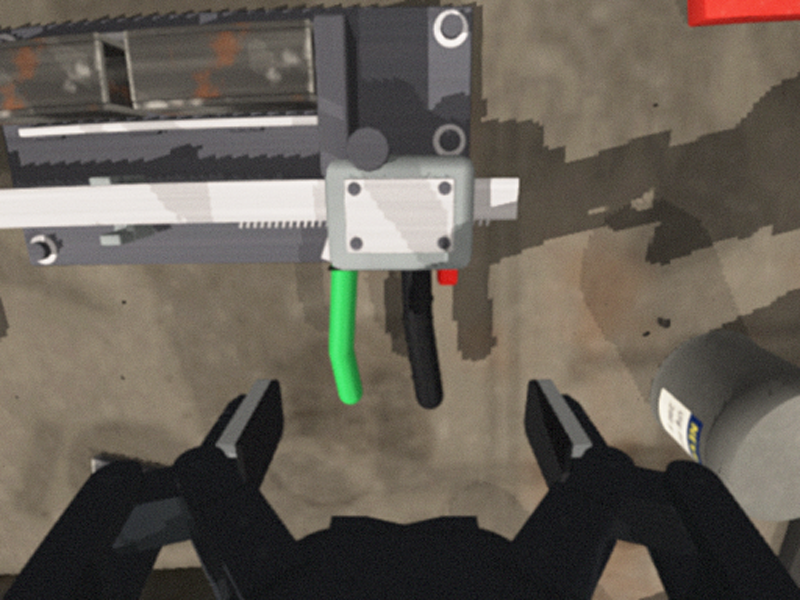

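Wrist view: the green trigger is at u≈345 and the black grip at u≈425, both between the open fingers (u 280 and 530). The bar end is at u≈518, v≈200 and the tin is at u>650. I'll check the tin clearance and then descend.

```bash
python3 - <<'E'
from h import *
c=load('top')
B=[(u,v) for v in range(140,195) for u in range(115,160)]
X=dep(c,B); m=(X[:,2]>62)&(X[:,2]<76); print(cv2.minEnclosingCircle(X[m][:,:2].astype(np.float32)))
E
python3 -m crank '[0,0.3,1.5,0,1, 0,0.3,2,0,1, 0,0.2,1.5,0,1, 0,0,0.7,0,1, 0,0,0,0,1, 0,0,0,0,1]'
```

```text
((626.9566040039062, 365.70208740234375), 37.85934066772461)
time: 9.93
eef_pos: [588.4, 187.5, 21.3]
tcp_rot: [-3.111, 0.002, 1.543]
contact_force: [-0.4, 0.3, -0.2]
grip_width: 85.6
```

```bash
python3 -m crank '[0.1,-0.3,0.5,0,1, 0,0,0.4,0,1, 0,0,0,0,1, 0,0,0,0,1]'
```

```text
time: 10.27
eef_pos: [586.6, 189.2, 15.4]
tcp_rot: [-3.116, 0.0, 1.543]
contact_force: [-0.8, -0.3, 1.0]
grip_width: 85.2
```

```bash
python3 -m crank '[0,-0.1,0.4,0,1, 0,0,0,0,1]'; python3 -m crank '[0,0,0,0,0.4, 0,0,0,0,0.3, 0,0,0,0,0.2, 0,0,0,0,0.1,0,0,0,0,0.1]';python3 -m crank '[0,0,0,0,0,0,0,0,0,-0.1,0,0,0,0,-0.1]';python3 -m crank '[0,0,0,0,-0.2,0,0,0,0,-0.25,0,0,0,0,-0.25]'; python3 -m crank '[0,0,0,0,-0.3,0,0,0,0,-0.3]'
```

```text
time: 10.43
eef_pos: [585.9, 189.4, 11.9]
tcp_rot: [-3.117, 0.0, 1.543]
contact_force: [0.7, -0.4, 0.5]
grip_width: 85.8
time: 10.85
eef_pos: [587.0, 184.9, 13.0]
tcp_rot: [-3.12, 0.01, 1.541]
contact_force: [-1.3, -3.5, 0.0]
grip_width: 47.0
time: 11.1
eef_pos: [587.4, 185.8, 13.7]
tcp_rot: [-3.12, 0.007, 1.542]
contact_force: [-0.0, -2.3, 0.1]
grip_width: 38.6
time: 11.35
eef_pos: [587.7, 188.9, 14.3]
tcp_rot: [-3.121, 0.002, 1.545]
contact_force: [0.4, -1.6, 1.2]
grip_width: 32.2
time: 11.52
eef_pos: [587.6, 189.6, 14.4]
tcp_rot: [-3.121, 0.001, 1.546]
contact_force: [-0.5, -0.5, 2.2]
grip_width: 30.1
```

```bash
python3 -m crank '[0,0,0,0,-0.4,0,0,0,0,-0.4]'; python3 -m crank '[0,0,0,0,1,0,0,0,0,1,0,0,0,0,1,0,0,0,0,1,0,0,0,0,1,0,0,0,0,1]'
cat >> h.py <<'E'
def barcrop(fn):
    c=snap('wrist'); a=c['color'][...,::-1]
    cv2.imwrite('pics/'+fn,cv2.resize(a,(800,600),interpolation=cv2.INTER_CUBIC))
    return c
E
python3 - <<'E'
from h import *
c=barcrop('w6.png')
E
```

```text
time: 11.68
eef_pos: [587.7, 189.7, 14.8]
tcp_rot: [-3.122, 0.002, 1.55]
contact_force: [-0.7, -0.1, 1.1]
grip_width: 27.3
time: 12.18
eef_pos: [585.7, 186.4, 12.0]
tcp_rot: [-3.117, 0.007, 1.543]
contact_force: [0.2, -0.8, 0.2]
grip_width: 85.6
```

View pics/w6.png

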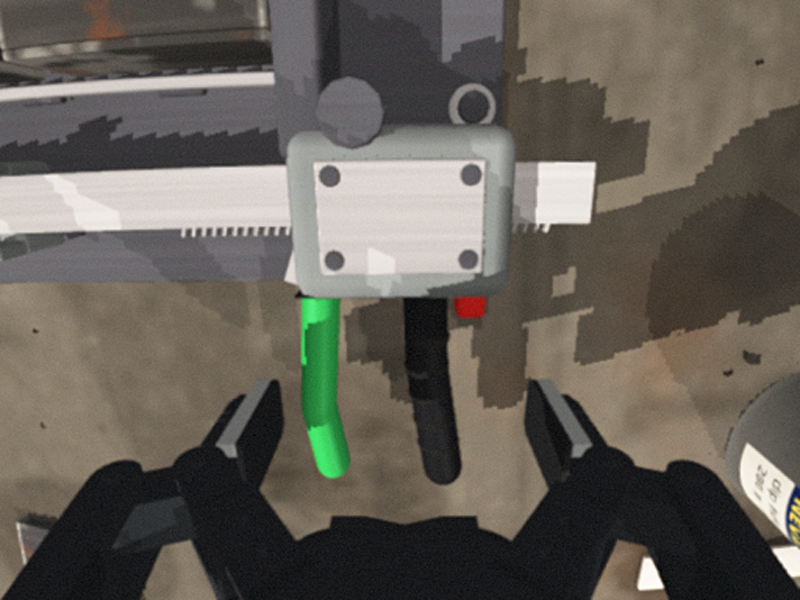

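The bar end is now at (596,192), the trigger is released against a clear finger, and both fingers clear trigger and grip. I'll automate the bar-end reading, since it gives jaw travel.

```bash
cat >> h.py <<'E'
th=np.radians(-1.0);O=np.array([457.7,71.5]);RC=np.array([[np.cos(th),-np.sin(th)],[np.sin(th),np.cos(th)]])
def barend(c):
    """clamp y of bar end (z 31), subpixel: predict centre row of bar from clamp x 56, find brightest falling edge"""
    g=cv2.cvtColor(c['color'],cv2.COLOR_RGB2GRAY).astype(np.float32); ys=np.arange(152,215,.2)
    acc=0
    for x in (52,54,56,58,60):
        W=np.c_[(np.c_[np.full(len(ys),x),ys]@RC.T+O),np.full(len(ys),31.)]
        uv=proj(c,W).astype(np.float32)
        acc=acc+cv2.remap(g,uv[:,0][None],uv[:,1][None],cv2.INTER_LINEAR)[0]/5
    acc=cv2.GaussianBlur(acc[None],(1,1),0)[0]
    d=acc[5:]-acc[:-5]; k=np.argmin(d); w=np.clip(-d[max(0,k-4):k+5],0,None); yy=(ys[5:]+ys[:-5])[max(0,k-4):k+5]/2
    return (w@yy/w.sum()).round(2), d[k].round(0)
E
python3 - <<'E'
from h import *
print(barend(load('wrist')))
im=cv2.imread('pics/w5.png'); 
c=load('wrist'); 
g=lambda u,v:(u/1.5625-.18,v/1.5625-.18)
print(((atz(c,[g(596,192)],31)[:,:2]-O)@RC), ((atz(c,[g(514,200)],43)[:,:2]-O)@RC))
E
```

```text
(np.float64(172.19), np.float32(-131.0))
[[ 54.64316816 173.15773171]] [[ 55.88319311 146.63713427]]
```

```bash
C='python3 -m crank'; python3 -m crank '[0,0,0,0,0.3,0,0,0,0,0.2,0,0,0,0,0.1,0,0,0,0,0,0,0,0,0,-0.1,0,0,0,0,-0.2,0,0,0,0,-0.3,0,0,0,0,-0.4,0,0,0,0,-0.4,0,0,0,0,-0.4]'; python3 -m crank '[0,0,0,0,1,0,0,0,0,1,0,0,0,0,1,0,0,0,0,1,0,0,0,0,1,0,0,0,0,1]'
python3 - <<'E'
from h import *
print(barend(snap('wrist')))
E
python3 -m crank '[0,0,0,0,0.3,0,0,0,0,0.2,0,0,0,0,0.1,0,0,0,0,0,0,0,0,0,-0.1,0,0,0,0,-0.2,0,0,0,0,-0.3,0,0,0,0,-0.4,0,0,0,0,-0.4,0,0,0,0,-0.4]'; python3 -m crank '[0,0,0,0,1,0,0,0,0,1,0,0,0,0,1,0,0,0,0,1,0,0,0,0,1,0,0,0,0,1]'
python3 - <<'E'
from h import *
print(barend(snap('wrist')))
E
```

```text
time: 13.07
eef_pos: [588.1, 189.8, 15.6]
tcp_rot: [-3.123, 0.002, 1.553]
contact_force: [0.1, -0.9, 1.3]
grip_width: 26.9
time: 13.57
eef_pos: [586.9, 188.1, 14.0]
tcp_rot: [-3.12, 0.004, 1.546]
contact_force: [-0.3, -0.2, -0.7]
grip_width: 85.6
(np.float64(178.47), np.float32(-90.0))
time: 14.45
eef_pos: [589.6, 190.0, 17.9]
tcp_rot: [-3.126, 0.002, 1.554]
contact_force: [0.5, -0.8, 1.8]
grip_width: 26.9
time: 14.95
eef_pos: [588.2, 188.6, 16.2]
tcp_rot: [-3.123, 0.003, 1.548]
contact_force: [0.6, -0.1, 0.2]
grip_width: 85.7
(np.float64(184.14), np.float32(-90.0))
```

```bash
python3 -m crank '[0,-0.2,0.3,0,0.3,0,0,0,0,0.2,0,0,0,0,0.1,0,0,0,0,0,0,0,0,0,-0.1,0,0,0,0,-0.2,0,0,0,0,-0.3,0,0,0,0,-0.4,0,0,0,0,-0.4,0,0,0,0,-0.4]'
python3 - <<'E'
from h import *
print(barend(snap('wrist')))
E
python3 -m crank '[0,0,0,0,1,0,0,0,0,1,0,0,0,0,1,0,0,0,0,1,0,0,0,0,1,0,0,0,0,1]'
python3 - <<'E'
from h import *
print(barend(snap('wrist')))
plan((540,110,190),89,8,1)
E
```

```text
time: 15.83
eef_pos: [588.9, 189.9, 16.5]
tcp_rot: [-3.13, 0.002, 1.556]
contact_force: [0.4, -0.7, 1.8]
grip_width: 27.1
(np.float64(191.5), np.float32(-98.0))
time: 16.38
eef_pos: [587.3, 188.5, 14.5]
tcp_rot: [-3.126, 0.003, 1.548]
contact_force: [-0.4, 0.2, 0.2]
grip_width: 85.2
(np.float64(190.52), np.float32(-112.0))
delta [-47.3 -78.5 175.4] dyaw 0.3
[np.float64(-0.99), np.float64(-0.57), np.float64(-2.19), np.float64(-0.0), 1, np.float64(-0.99), np.float64(-0.57), np.float64(-2.19), np.float64(-0.0), 1, np.float64(-0.99), np.float64(-0.57), np.float64(-2.19), np.float64(-0.0), 1, np.float64(-0.99), np.float64(-0.57), np.float64(-2.19), np.float64(-0.0), 1, np.float64(-0.99), np.float64(-0.57), np.float64(-2.19), np.float64(-0.0), 1, np.float64(-0.99), np.float64(-0.57), np.float64(-2.19), np.float64(-0.0), 1, np.float64(-0.99), np.float64(-0.57), np.float64(-2.19), np.float64(-0.0), 1, np.float64(-0.99), np.float64(-0.57), np.float64(-2.19), np.float64(-0.0), 1]
```

```bash
python3 -m crank '[0,-0.2,0.2,0,0.3,0,0,0,0,0.2,0,0,0,0,0.1,0,0,0,0,0,0,0,0,0,-0.1,0,0,0,0,-0.2,0,0,0,0,-0.3,0,0,0,0,-0.4,0,0,0,0,-0.4,0,0,0,0,-0.4]'
python3 - <<'E'
from h import *
print(barend(snap('wrist')))
E
python3 -m crank '[0,0,0,0,1,0,0,0,0,1,0,0,0,0,1,0,0,0,0,1,0,0,0,0,1,0,0,0,0,1]'
python3 - <<'E'
from h import *
print(barend(snap('wrist')))
E
python3 -m crank '[0,0,-1,0,1,0,0,-3,0,1,0,0,-4,0,1,-2,-0.6,-4,0,1,-3,-1,-3,0,1,-3,-1,-1,0,1,-3,-1,0,0,1,-2,-1,0,0,1,0,0,0,0,1,0,0,0,0,1]'
python3 - <<'E'
from h import *
c=barcrop('w7.png')
uv=[proj(c,[np.r_[RC@np.array([1.,y])+O,36]])[0] for y in np.arange(-110,95,1.)]
X=dep(c,[(min(max(u,0),511),min(max(v,0),383)) for u,v in uv]); P=(X[:,:2]-O)@RC
print(uv[0],uv[-1])
for p,z in zip(P,X[:,2]): print('%.0f:%.0f'%(p[1],z),end=' ')
E
```

```text
time: 17.27
eef_pos: [587.8, 189.8, 16.0]
tcp_rot: [-3.133, 0.003, 1.556]
contact_force: [-0.8, -0.9, 1.2]
grip_width: 26.9
(np.float64(197.87), np.float32(-115.0))
time: 17.82
eef_pos: [586.3, 188.3, 14.1]
tcp_rot: [-3.129, 0.003, 1.548]
contact_force: [0.1, 0.2, -0.8]
grip_width: 85.2
(np.float64(196.9), np.float32(-116.0))
time: 18.7
eef_pos: [541.9, 60.1, 188.0]
tcp_rot: [-3.141, 0.001, 1.553]
contact_force: [-0.0, 0.2, -0.7]
grip_width: 85.3
[160.70692055  96.76962497] [359.42329109  96.65032881]
-123:-2 -121:0 -120:-1 -119:-1 -118:-0 -117:-0 -116:-1 -115:-1 -113:1 -112:-1 -111:-1 -110:-1 -109:0 -108:-2 -107:-0 -95:34 -94:36 -93:36 -92:36 -91:37 -90:36 -89:36 -88:38 -87:36 -86:37 -85:37 -84:36 -83:35 -83:30 -83:29 -82:26 -82:24 -83:14 -80:25 -79:21 -78:21 -76:25 -75:25 -78:7 -71:35 -70:37 -69:36 -68:36 -67:33 -66:36 -65:36 -64:37 -63:35 -62:36 -61:37 -60:36 -59:36 -58:35 -57:34 -56:35 -55:35 -54:36 -53:36 -52:36 -51:37 -50:36 -49:36 -48:36 -47:36 -46:36 -45:35 -44:35 -43:35 -42:35 -41:37 -40:35 -39:37 -38:36 -37:36 -36:34 -35:36 -34:36 -33:35 -32:35 -31:35 -30:36 -29:34 -28:35 -27:36 -26:35 -25:34 -24:35 -23:36 -22:34 -21:35 -20:35 -19:33 -18:36 -17:36 -16:35 -15:36 -14:35 -13:35 -12:34 -11:37 -10:36 -9:36 -8:35 -7:35 -6:35 -5:35 -4:34 -3:36 -2:34 -1:35 0:35 1:36 2:37 3:35 4:36 5:36 6:35 7:36 8:34 9:33 10:34 11:34 12:36 13:35 14:35 15:35 16:35 17:35 18:35 19:37 20:35 21:34 22:35 23:34 24:34 25:35 26:35 27:35 28:36 29:34 30:35 31:36 32:35 33:33 34:34 35:36 36:35 37:35 38:35 39:35 40:35 41:36 42:35 43:35 44:36 45:36 46:34 47:36 48:36 49:35 50:34 51:36 53:33 53:35 54:35 55:35 56:35 57:35 58:37 59:36 60:36 61:35 62:36 63:36 64:35 65:35 66:36 67:36 68:35 69:37 70:35 71:36 72:36 73:34 74:35 75:35 76:35 77:35 78:36 79:36 80:36 81:35 82:36 84:32 85:34 85:37 85:38 86:38 87:40 88:39 88:40 89:41 91:39 92:39 93:39
```

```bash
python3 - <<'E'
from h import *
c=load('wrist'); a=c['color'][...,::-1]
P=[proj(c,[np.r_[RC@np.array([0.,y])+O,36]])[0].round(1) for y in (-95,-65,85)]; print(P)
A=cv2.resize(a[65:130,150:310],(800,325),interpolation=cv2.INTER_CUBIC)
B=cv2.resize(a[65:130,290:450],(800,325)[0:2],interpolation=cv2.INTER_CUBIC)[:270]
cv2.imwrite('pics/w7c.png',np.vstack([A,B]))
E
```

```text
[array([175. ,  95.5]), array([204.2,  95.2]), array([350.9,  95.5])]
```

View pics/w7c.png

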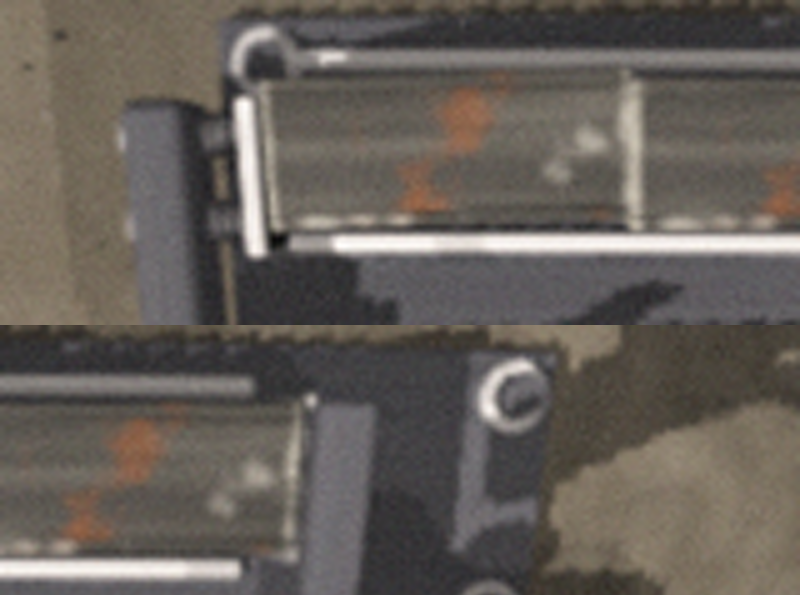

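Tubes are butted (joint at u≈632) and the pad touches the loose tube's end (u≈262). The set tube is still about 1–1.5 mm off the fixed jaw (u 303 vs 310). So pressing should start at bar reading ≈198.4, with a target peak of ≈205.5 and solid at ≈208. I'll return to the trigger.

```bash
python3 -m crank '[3,1,0,0,1,3,1,0,0,1,3,1,0,0,1,2.5,0.8,1,0,1,0.8,0.3,3,0,1,0,0,3,0,1,0,0,1,0,1,0,0,0,0,1]'
python3 - <<'E'
from h import *
plan((586,188.8,13),89,3,1)
E
```

```text
time: 19.42
eef_pos: [591.0, 197.9, 107.5]
tcp_rot: [3.135, -0.004, 1.561]
contact_force: [-0.1, 0.3, -0.5]
grip_width: 85.5
delta [ -5.   -9.1 -94.5] dyaw -0.4
[np.float64(-0.3), np.float64(-0.16), np.float64(3.15), np.float64(0.1), 1, np.float64(-0.31), np.float64(-0.16), np.float64(3.15), np.float64(0.1), 1, np.float64(-0.31), np.float64(-0.16), np.float64(3.15), np.float64(0.1), 1]
```

```bash
python3 -m crank '[-0.5,-0.3,1.5,0,1,-0.4,-0.2,1.5,0,1,0,0,1.5,0,1,0,0,0,0,1,0,0,0,0,1]'
python3 - <<'E'
from h import *
plan((586,188.8,13),89,1,1)
E
```

```text
time: 19.83
eef_pos: [587.5, 190.9, 65.4]
tcp_rot: [3.133, -0.005, 1.563]
contact_force: [0.1, -1.4, 0.8]
grip_width: 85.4
delta [ -1.5  -2.1 -52.4] dyaw -0.5
[np.float64(-0.21), np.float64(-0.15), np.float64(5.24), np.float64(0.5), 1]
```

```bash
python3 -m crank '[-0.2,-0.1,1.5,0.4,1,0,0,1.5,0,1,0,0,1.5,0,1,0,0,0.7,0,1,0,0,0,0,1,0,0,0,0,1]'
python3 - <<'E'
from h import *
print(barend(snap('wrist')))
E
```

```text
time: 20.33
eef_pos: [594.3, 190.5, 22.5]
tcp_rot: [3.12, -0.008, 1.555]
contact_force: [-0.5, 0.2, -0.1]
grip_width: 85.6
(np.float64(196.9), np.float32(-106.0))
```

```bash
python3 -m crank '[-0.1,-0.6,0.5,0,1,0,-0.2,0.4,0,1,0,0,0,0,1,0,0,0,0,1]'
python3 -m crank '[0,0,0,0,0.3,0,0,0,0,0.2,0,0,0,0,0.1,0,0,0,0,0,0,0,0,0,-0.06,0,0,0,0,-0.06]'
python3 - <<'E'
from h import *
print(barend(snap('wrist')))
E
python3 -m crank '[0,0,0,0,-0.12,0,0,0,0,-0.2,0,0,0,0,-0.2]'
python3 - <<'E'
from h import *
print(barend(snap('wrist')))
E
```

```text
time: 20.72
eef_pos: [587.8, 190.1, 16.0]
tcp_rot: [3.116, -0.009, 1.555]
contact_force: [0.1, 0.3, -0.3]
grip_width: 85.3
time: 21.22
eef_pos: [589.7, 184.7, 18.5]
tcp_rot: [3.111, 0.003, 1.552]
contact_force: [-0.0, -0.3, -1.5]
grip_width: 40.5
(np.float64(200.02), np.float32(-90.0))
time: 21.52
eef_pos: [589.9, 187.6, 19.1]
tcp_rot: [3.111, -0.002, 1.556]
contact_force: [0.2, -2.0, 1.2]
grip_width: 34.3
(np.float64(201.7), np.float32(-89.0))
```

```bash
python3 -m crank '[0,0,0,0,-0.26,0,0,0,0,-0.3,0,0,0,0,-0.3]'
python3 - <<'E'
from h import *
print(barend(snap('wrist')))
E
python3 -m crank '[0,0,0,0,1,0,0,0,0,1,0,0,0,0,1,0,0,0,0,1,0,0,0,0,1,0,0,0,0,1]'
python3 - <<'E'
from h import *
print(barend(snap('wrist')))
E
```

```text
time: 21.82
eef_pos: [590.0, 189.5, 19.4]
tcp_rot: [3.11, -0.005, 1.559]
contact_force: [0.2, 0.2, 1.5]
grip_width: 30.3
(np.float64(202.92), np.float32(-100.0))
time: 22.37
eef_pos: [589.0, 185.1, 17.4]
tcp_rot: [3.113, 0.002, 1.552]
contact_force: [-0.1, 0.1, 0.1]
grip_width: 85.4
(np.float64(200.91), np.float32(-61.0))
```

```bash
python3 -m crank '[0.4,-0.2,0.4,0,0.4,0.1,0,0,0,0.3,0.1,0,0,0,0.2,0.2,0,0,0,0.1,0.2,0,0,0,0,0.2,0,0,0,-0.06]'
python3 - <<'E'
from h import *
print(barend(snap('wrist')))
E
python3 -m crank '[0.2,0,0,0,-0.06,0.2,0,0,0,-0.12]'
python3 -m crank '[0.2,0,0,0,-0.15]'
python3 - <<'E'
from h import *
print(barend(snap('wrist')))
E
```

```text
time: 22.92
eef_pos: [589.3, 184.5, 15.3]
tcp_rot: [3.107, 0.033, 1.545]
contact_force: [-0.4, -6.6, 1.1]
grip_width: 40.3
(np.float64(202.73), np.float32(-72.0))
time: 23.13
eef_pos: [589.5, 185.5, 15.6]
tcp_rot: [3.107, 0.04, 1.544]
contact_force: [-0.1, -4.3, 2.5]
grip_width: 38.0
time: 23.22
eef_pos: [589.6, 186.2, 15.7]
tcp_rot: [3.107, 0.044, 1.544]
contact_force: [-0.0, -7.8, 2.0]
grip_width: 36.1
(np.float64(203.67), np.float32(-96.0))
```

```bash
python3 -m crank '[0,0,0,0,-0.2,0,0,0,0,-0.23,0,0,0,0,-0.23]'
python3 - <<'E'
from h import *
print(barend(snap('wrist')))
E
```

```text
time: 23.52
eef_pos: [589.6, 187.6, 16.1]
tcp_rot: [3.106, 0.043, 1.547]
contact_force: [-0.2, -2.3, 2.1]
grip_width: 33.0
(np.float64(204.7), np.float32(-107.0))
```

```bash
python3 -m crank '[0,0,0,0,1,0,0,0,0,1,0,0,0,0,1,0,0,0,0,1,0,0,0,0,1,0,0,0,0,1]'
python3 - <<'E'
from h import *
print(barend(snap('wrist')))
E
python3 -m crank '[0,0,-1,0,1,0,0,-3,0,1,0,0,-4,0,1,-2,-0.6,-4,0,1,-3,-1,-3,0,1,-3,-1,-1,0,1,-3,-1,0,0,1,-2,-1,0,0,1,0,0,0,0,1,0,0,0,0,1]'
python3 - <<'E'
from h import *
c=barcrop('w8.png')
P=[proj(c,[np.r_[RC@np.array([0.,y])+O,36]])[0].round(1) for y in (-95,-65,85)]; print(P)
old=cv2.imread('pics/w7.png')
u=int(P[0][0])-25; v=int(P[0][1])-30
A=cv2.resize(c['color'][v:v+65,u:u+110,::-1],(800,473),interpolation=cv2.INTER_CUBIC)
cv2.imwrite('pics/w8c.png',A); print(u,v)
# gray profiles across arm/pad/tube, old and new, at bar of rows
for n,im in (('old',cv2.resize(old,(512,384),interpolation=cv2.INTER_AREA)),('new',c['color'][...,::-1])):
    g=cv2.cvtColor(im,cv2.COLOR_BGR2GRAY)
    for r in (88,96,104): print(n,r,g[r,165:215].tolist())
E
```

```text
time: 24.07
eef_pos: [588.0, 187.1, 13.7]
tcp_rot: [3.11, 0.044, 1.544]
contact_force: [0.4, 0.3, -0.7]
grip_width: 85.5
(np.float64(202.48), np.float32(-108.0))
time: 24.95
eef_pos: [535.2, 66.3, 190.2]
tcp_rot: [3.099, 0.042, 1.548]
contact_force: [0.4, 0.2, 0.1]
grip_width: 85.5
[array([175.6,  96.1]), array([204.2,  95.6]), array([352.2,  95.5])]
150 66
old 88 [105, 106, 107, 106, 107, 109, 108, 104, 107, 108, 106, 108, 108, 107, 105, 107, 107, 104, 102, 91, 75, 57, 50, 44, 43, 46, 50, 57, 61, 60, 54, 100, 195, 240, 236, 192, 124, 129, 137, 111, 92, 92, 90, 94, 95, 95, 94, 96, 91, 92]
old 96 [106, 103, 108, 107, 108, 106, 104, 105, 108, 110, 107, 107, 108, 110, 106, 105, 104, 103, 102, 100, 89, 72, 59, 49, 47, 44, 49, 57, 69, 65, 53, 52, 117, 209, 240, 229, 158, 111, 143, 145, 118, 106, 110, 107, 110, 106, 105, 107, 108, 104]
old 104 [103, 108, 109, 107, 102, 104, 107, 109, 108, 104, 105, 112, 111, 109, 108, 103, 103, 106, 105, 104, 94, 84, 63, 52, 50, 44, 41, 47, 71, 83, 71, 54, 68, 145, 223, 236, 201, 129, 112, 161, 139, 109, 106, 105, 103, 100, 108, 108, 109, 107]
new 88 [126, 126, 123, 121, 110, 105, 103, 103, 107, 111, 109, 107, 106, 106, 103, 105, 100, 96, 99, 97, 101, 102, 99, 97, 94, 83, 70, 50, 47, 44, 45, 46, 38, 72, 156, 222, 238, 209, 146, 141, 134, 96, 93, 91, 91, 99, 96, 97, 93, 92]
new 96 [126, 125, 123, 124, 120, 115, 104, 106, 106, 106, 106, 111, 113, 110, 112, 112, 109, 113, 112, 109, 114, 105, 110, 106, 101, 94, 79, 66, 45, 49, 40, 42, 34, 34, 85, 197, 240, 234, 187, 137, 162, 145, 109, 111, 111, 112, 110, 112, 112, 114]
new 104 [120, 122, 118, 121, 126, 123, 108, 105, 113, 110, 107, 110, 113, 109, 105, 106, 108, 115, 109, 110, 109, 108, 104, 104, 103, 105, 93, 76, 63, 49, 46, 47, 42, 35, 35, 113, 220, 242, 231, 171, 142, 169, 132, 98, 104, 102, 106, 106, 104, 103]
```

Comparing profiles against the unpressed reference, the pad gap has shrunk about 3.25 mm. The grip is therefore ≈16 N at bar reading 202.5, and pressing began at ≈199.2. I want a peak of ≈207 (39 N) and a rest of ≈204.5–205.7. Back for one more short, stepped squeeze.

```bash
python3 -m crank '[3,1,0,0,1,3,1,0,0,1,3,1,0,0,1,2.0,0.8,1,0,1,0.6,0.3,2.5,0,1,0,0,2,0,1,0,0,0,0,1,0,0,0,0,1]'
python3 - <<'E'
from h import *
plan((588,189.3,65),89,2,1)
E
```

```text
time: 25.67
eef_pos: [586.0, 193.9, 131.4]
tcp_rot: [3.094, 0.038, 1.556]
contact_force: [-0.7, 0.1, 0.7]
grip_width: 85.4
delta [  2.   -4.6 -66.4] dyaw -0.1
[np.float64(-0.23), np.float64(0.1), np.float64(3.32), np.float64(0.1), 1, np.float64(-0.23), np.float64(0.1), np.float64(3.32), np.float64(0.1), 1]
```

```bash
python3 -m crank '[0,-0.2,2.0,0,1,0,-0.2,2.5,0,1,0,0,2.0,0,1,0,0,0,0,1,0,0,0,0,1]'
python3 - <<'E'
from h import *
plan((588,189.3,15),89,2,1)
E
```

```text
time: 26.08
eef_pos: [588.0, 194.2, 70.2]
tcp_rot: [3.089, 0.036, 1.558]
contact_force: [-0.3, -0.2, -0.2]
grip_width: 85.7
delta [  0.   -4.9 -55.2] dyaw -0.3
[np.float64(-0.25), np.float64(0.01), np.float64(2.76), np.float64(0.1), 1, np.float64(-0.25), np.float64(0.01), np.float64(2.76), np.float64(0.1), 1]
```

```bash
python3 -m crank '[-0.4,-0.2,1.0,0,1,-0.2,-0.2,1.5,0,1,0,0,1.5,0,1,0,0,0,0,1,0,0,0,0,1]'
```

```text
time: 26.5
eef_pos: [590.8, 186.8, 36.2]
tcp_rot: [3.078, 0.034, 1.557]
contact_force: [0.7, -0.2, -0.1]
grip_width: 85.6
```

```bash
python3 -m crank '[0.2,-0.3,1.0,0,1,0.1,-0.1,1.0,0,1,0,0,0,0,1,0,0,0,0,1]'
python3 - <<'E'
from h import *
print(barend(snap('wrist')))
E
```

```text
time: 26.83
eef_pos: [590.2, 189.7, 17.8]
tcp_rot: [3.073, 0.033, 1.557]
contact_force: [0.0, 0.2, 0.1]
grip_width: 85.4
(np.float64(202.51), np.float32(-112.0))
```

```bash
python3 -m crank '[0,0,0,0,0.3,0,0,0,0,0.2,0,0,0,0,0.1,0,0,0,0,0,0,0,0,0,-0.06,0,0,0,0,-0.06]'
python3 - <<'E'
from h import *
print(barend(snap('wrist')))
E
python3 -m crank '[0,0,0,0,-0.12,0,0,0,0,-0.15,0,0,0,0,-0.15]'
python3 - <<'E'
from h import *
print(barend(snap('wrist')))
E
```

```text
time: 27.38
eef_pos: [591.7, 184.5, 20.2]
tcp_rot: [3.07, 0.044, 1.554]
contact_force: [1.1, 0.7, -3.8]
grip_width: 40.1
(np.float64(202.91), np.float32(-105.0))
time: 27.68
eef_pos: [592.0, 186.3, 20.6]
tcp_rot: [3.069, 0.042, 1.557]
contact_force: [1.2, -1.5, 0.2]
grip_width: 36.5
(np.float64(203.66), np.float32(-112.0))
```

```bash
python3 -m crank '[0,0,0,0,-0.2,0,0,0,0,-0.25,0,0,0,0,-0.25]'
python3 - <<'E'
from h import *
print(barend(snap('wrist')))
E
python3 -m crank '[0,0,0,0,-0.3,0,0,0,0,-0.3]'
python3 - <<'E'
from h import *
print(barend(snap('wrist')))
E
```

```text
time: 27.98
eef_pos: [592.1, 188.2, 21.0]
tcp_rot: [3.069, 0.039, 1.56]
contact_force: [-0.2, -1.1, 0.1]
grip_width: 32.5
(np.float64(204.87), np.float32(-121.0))
time: 28.2
eef_pos: [592.1, 189.2, 21.2]
tcp_rot: [3.069, 0.037, 1.561]
contact_force: [0.1, 1.1, 1.8]
grip_width: 30.2
(np.float64(205.45), np.float32(-133.0))
```

```bash
python3 -m crank '[0,0,0,0,-0.34,0,0,0,0,-0.36,0,0,0,0,-0.36]'
python3 - <<'E'
from h import *
print(barend(snap('wrist')))
E
python3 -m crank '[0,0,0,0,1,0,0,0,0,1,0,0,0,0,1,0,0,0,0,1,0,0,0,0,1,0,0,0,0,1]'
python3 - <<'E'
from h import *
print(barend(snap('wrist')))
E
```

```text
time: 28.5
eef_pos: [592.1, 189.8, 21.3]
tcp_rot: [3.069, 0.036, 1.563]
contact_force: [-0.9, 3.1, 1.8]
grip_width: 28.0
(np.float64(205.8), np.float32(-132.0))
time: 29.05
eef_pos: [590.8, 184.8, 19.1]
tcp_rot: [3.072, 0.043, 1.553]
contact_force: [1.3, -0.8, -0.4]
grip_width: 85.3
(np.float64(203.64), np.float32(-83.0))
```

```bash
python3 -m crank '[0.4,-0.3,0.4,0,0.4,0,0,0,0,0.3,0,0,0,0,0.2,0,0,0,0,0.1,0,0,0,0,0,0,0,0,0,-0.06,0,0,0,0,-0.06]'
python3 - <<'E'
from h import *
print(barend(snap('wrist')))
E
python3 -m crank '[0,0,0,0,-0.12,0,0,0,0,-0.15,0,0,0,0,-0.15]'
python3 - <<'E'
from h import *
print(barend(snap('wrist')))
E
python3 -m crank '[0,0,0,0,-0.18,0,0,0,0,-0.2,0,0,0,0,-0.2]'
python3 - <<'E'
from h import *
print(barend(snap('wrist')))
E
```

```text
time: 29.68
eef_pos: [590.0, 183.6, 17.5]
tcp_rot: [3.066, 0.058, 1.552]
contact_force: [0.0, -1.7, -0.8]
grip_width: 40.8
(np.float64(205.12), np.float32(-63.0))
time: 29.98
eef_pos: [590.0, 185.4, 17.7]
tcp_rot: [3.066, 0.056, 1.555]
contact_force: [0.2, -0.4, 1.4]
grip_width: 37.0
(np.float64(206.11), np.float32(-74.0))
time: 30.28
eef_pos: [590.1, 186.4, 17.9]
tcp_rot: [3.065, 0.055, 1.557]
contact_force: [-0.2, 1.6, 2.3]
grip_width: 34.6
(np.float64(206.49), np.float32(-69.0))
```

```bash
python3 -m crank '[0,0,0,0,-0.22,0,0,0,0,-0.24,0,0,0,0,-0.24]'
python3 - <<'E'
from h import *
print(barend(snap('wrist')))
E
python3 -m crank '[0,0,0,0,1,0,0,0,0,1,0,0,0,0,1,0,0,0,0,1,0,0,0,0,1,0,0,0,0,1]'
python3 - <<'E'
from h import *
print(barend(snap('wrist')))
E
```

```text
time: 30.58
eef_pos: [590.1, 187.1, 18.0]
tcp_rot: [3.065, 0.053, 1.558]
contact_force: [0.6, 2.5, 2.5]
grip_width: 33.0
(np.float64(207.04), np.float32(-70.0))
time: 31.13
eef_pos: [588.4, 182.1, 15.6]
tcp_rot: [3.069, 0.06, 1.548]
contact_force: [-0.1, -0.3, -0.2]
grip_width: 84.9
(np.float64(205.22), np.float32(-60.0))
```

```bash
python3 -m crank '[0,0,-1,0,1,0,0,-3,0,1,0,0,-4,0,1,-2,-0.6,-4,0,1,-3,-1,-3,0,1,-3,-1,-1,0,1,-3,-1,0,0,1,-2,-1,0,0,1,0,0,0,0,1,0,0,0,0,1]'
python3 - <<'E'
from h import *
c=barcrop('w9.png')
P=[proj(c,[np.r_[RC@np.array([0.,y])+O,36]])[0].round(1) for y in (-95,-65,85)]; print(P)
g=cv2.cvtColor(c['color'],cv2.COLOR_RGB2GRAY); v=int(P[1][1])
for r in (v-8,v,v+8): print(r,g[r,165:215].tolist())
E
```

```text
time: 32.02
eef_pos: [529.3, 63.2, 191.3]
tcp_rot: [3.059, 0.06, 1.552]
contact_force: [-0.1, 0.4, 0.2]
grip_width: 85.4
[array([181.7,  95.3]), array([210.3,  95.1]), array([359.7,  96.2])]
87 [117, 120, 120, 117, 119, 125, 124, 126, 122, 129, 117, 124, 103, 106, 104, 109, 107, 112, 110, 111, 112, 107, 110, 111, 101, 93, 97, 92, 93, 94, 100, 98, 94, 85, 77, 62, 44, 45, 37, 43, 122, 228, 243, 227, 163, 152, 135, 104, 88, 95]
95 [123, 119, 120, 120, 120, 119, 121, 129, 121, 117, 125, 124, 120, 108, 103, 111, 107, 113, 113, 110, 113, 107, 114, 104, 110, 112, 106, 110, 113, 107, 105, 110, 100, 103, 91, 72, 60, 51, 47, 39, 52, 137, 233, 239, 213, 144, 172, 157, 123, 113]
103 [121, 122, 116, 111, 115, 121, 122, 113, 121, 121, 128, 132, 127, 118, 111, 108, 109, 114, 112, 108, 104, 110, 110, 109, 106, 113, 113, 110, 112, 104, 108, 105, 102, 105, 100, 88, 68, 58, 55, 43, 32, 72, 180, 238, 238, 187, 133, 171, 140, 100]
```

View pics/w9.png

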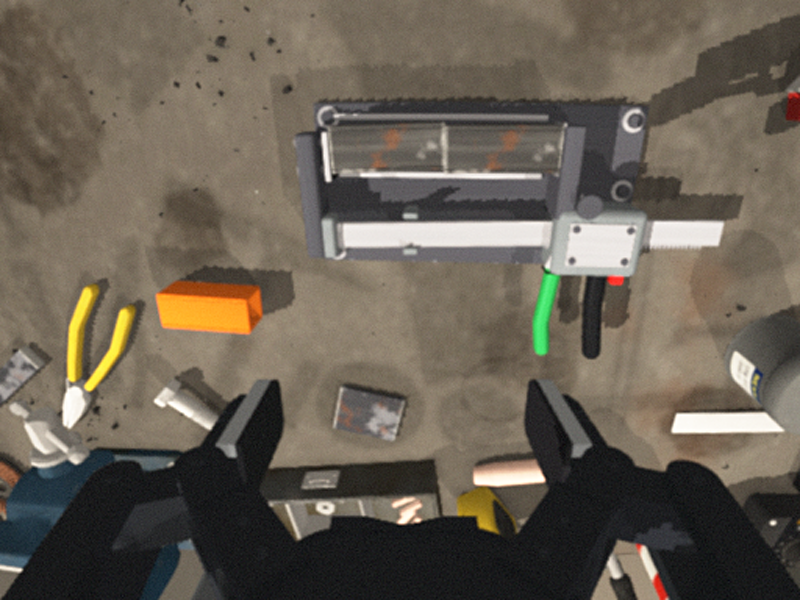

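Final view: the tubes are butted (joint u≈445) against the fixed jaw (u≈565), with the pad tight on the loose tube (u≈328). The trigger stands released at u≈543 and nothing is being touched. Pad compression is about 5.4 mm by gap and 6.0 mm by bar travel, so 27–30 N. Signing off.

```bash
python3 -c "
from rig import robot
print(robot.sign_off()); s=robot.observe(); print(s['time'],s['contact_force'].round(1))"
```

```text
the job is handed in; nothing more can be done
None
the job is handed in; nothing more can be done
```

The job is handed in, at about 32 s on the robot's clock. The loose tube lies in the bed and the jaw grips both tubes end to end with an estimated 27–30 N. The handover gave no verdict, so this rests on my own checks.

- **Placing:** I laid the loose tube in the bed in line with the set tube, let go and lifted clear. I then closed the jaw by the trigger alone: five full squeezes, then four short ones, checking the jaw's travel by camera during each.
- **Grip at the end:** the bar's travel put the pad 6.0 mm in, about 30 N. The gap between jaw arm and pad put it about 5.4 mm in, about 27 N. Both lie in the 25–38 N band. The two readings differ by about 0.6 mm, roughly the limit of the cameras.
- **Highest grip on the way:** about 39 N by the bar reading, below the 48 N limit.
- **Last picture:** the tubes were butted together against the fixed jaw, the trigger was released and the robot touched nothing. The bolt, small plate and tin looked undisturbed in it. The flat bar was only partly in view and the magnet barely.
- **Less certain:** one camera reading put both tubes about 1.7 mm off the bed's centre line, within the 4.5 mm allowed. I could not confirm the grip by force, because the fingers also bore on the grip handle and the wrist reading was no use. The newton figures therefore come from the camera and the given spring rate.

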